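# Sort the bottle caddy

## Robot

A 7-joint arm with a two-finger parallel gripper is mounted at the origin on a cart in front of the work surface, level with it; the furniture and walls round the work are solid. World frame = base frame: x ahead of the robot, y to its left, z up, the work surface at z = 0. Lengths are in mm, angles in rad, forces in N, time in s.
With the tool pointing down it reaches from about 425 to 875 mm from the base axis. Payload 4.7 kg.
Tool frame: the origin (TCP) lies at the very end of the fingers, on their centre line; the grasp point (between the pads) lies 19 mm behind it; z points along the fingers, y is the direction in which the jaws open and shut (so a half turn about z gives the same grasp; the last joint's range is limited). The gripper opens to 87 mm and grips with 3 to 60 N. Pads are 19 mm wide; open, the fingers measure 117 mm over their backs; the gripper's body (75 mm by 190 mm) begins 51 mm behind the grasp point.
Start: joints at [0.014, 0.321, -0.07, 1.45, 0.023, 1.371, -0.057], TCP at [650.02, -0.025, 222.587] pointing down, gripper open.
Joint ranges: [-2.86, 2.86], [-0.3, 2.09], [-1.38, 1.24], [0.06, 2.45], [-1.56, 4.7], [0.09, 2.05], [-2.69, 2.69]. Speed limits (rad/s): [2.57, 2.57, 3.14, 3.14, 3.14, 3.14, 3.14].

## Interface

Orientations are given as a 3x3 rotation matrix whose columns are the frame's x, y, z axes.
In Python, from station import env gives the robot as it stands.
- The arm moves only by the tool arm_command, never from a script. Its argument "deltas" is one flat list of numbers, 7 for each row, row after row: the shift along the tool's x, y, z in units of 30 mm (1.0 is 30 mm), then the turn, a rotation vector about the tool's x, y, z in units of 10 degrees (1.0 is 10 degrees), then the closure, from -1 (fully open) to 1 (shut). A call has exactly 10 rows; each row is the pose to reach, as a shift and turn from the pose measured when the call began, along the tool's axes at that moment; what a row does not reach only later rows make up. A row lasts 1/8 s, in which the tool goes at most 62.5 mm and 10.7 degrees, less where a joint would pass 70% of its speed; a pose out of reach is approached as far as the arm can. A call with a gripper value outside its range is refused whole. The fingers move at their own pace and stop on an object; "squeeze" is the grip in N (left out, the last holds). Time passes only in rows, so rows that repeat a pose let the fingers close, or fill a call up. It gives the time, the measured TCP pose, the force and the opening at its end, in the units of the state.
- env.get_obs(): the state, without advancing time (a new reading comes with each control period).
- env.snapshot(name): name is "scene" or "side" or "wrist"; returns a dict with "img" (384x512x3 uint8, red, green, blue), "depth" (384x512 float32, mm along the optical axis (not along the pixel's ray), 0 where there is no reading), "fx", "fy", "cx", "cy" (pixels), "extrinsics" (4x4, takes a point from camera to world coordinates); the wrist camera has in their place "hand_eye" (4x4, takes a point from camera to tool coordinates, whose origin is the TCP and whose axes are the flange's). Camera axes: x right, y up, looking along -z (the intrinsics and any distortion apply to the point x, -y, -z); pixel columns grow to the right and rows downward; lengths in mm; the calibration is good to about 2 mm. A picture is of the moment at which its call begins: read the wrist's pose just before it.
- env.close_job(): hands the job in, once; it reports no verdict.
The state is a dict: "time_s": time; "joints": joint angles; "dq": joint speeds; "tau": joint torques, N m; "eef_pos": TCP position; "tool_rot": TCP orientation; "wrist_force": force on the tool from outside, world axes, zero at the start; "ft_torque": the same for the moment, N m; "width": finger opening in mm.
Only numpy, scipy, OpenCV 4.12 (cv2) and the standard library are available. Lean on these libraries where they do the work, as an engineer would, in place of code of your own. Each camera call takes 0.05 s, during which the arm holds its last target.

## Task

The glue stick has been left in the widest cell of the wooden caddy, where the large bottle belongs. Move it to the narrow cell at the other end, then stand the large and the small bottle, which are on the table just behind the caddy, in the cells that fit them, so that every cell holds its own item (large, medium and small bottle, glue stick), upright on the cell floor. Set things down rather than dropping them, and do not push the other things on the table about.

Things in the scene. Friction and masses are not known exactly. Their poses are not given: they have to be found in the camera images.
- caddy: Low wooden caddy fixed to the table: one straight row of four cells side by side, 213 mm long (its y axis), 66 mm wide (x), 39 mm high, walls and dividers 5 mm thick, floor 9 mm above the table. Origin: centre of its underside; z up. The cells get narrower from its +y end to its -y end: large, medium, small, narrow.
- cell_large (a point): Centre of the floor of the caddy's widest cell, 56 mm wide along the row and 56 mm across it, 30 mm deep; its floor is 9 mm above the table. Axes as the caddy's. It is the end cell on the caddy's +y side and belongs to the large bottle; the glue stick stands in it at the start.
- cell_medium (a point): Centre of the floor of the caddy's second widest cell, 52 mm wide along the row and 56 mm across it, 30 mm deep; its floor is 9 mm above the table. Axes as the caddy's. It holds the medium bottle.
- cell_small (a point): Centre of the floor of the caddy's third cell, 46 mm wide along the row and 56 mm across it, 30 mm deep; its floor is 9 mm above the table. Axes as the caddy's. It belongs to the small bottle and is empty at the start.
- cell_narrow (a point): Centre of the floor of the caddy's narrowest cell, 34 mm wide along the row and 56 mm across it, 30 mm deep; its floor is 9 mm above the table. Axes as the caddy's. It is the end cell on the caddy's -y side, belongs to the glue stick and is empty at the start.
- large_bottle_centre (a point): The biggest of the three dropper bottles, 48 mm in diameter, 112 mm tall, 0.14 kg, standing upright on the table some 10 to 20 cm behind the caddy (the row of similar bottles at the table's far edge is fixed stock and no part of this). Straight-sided, round body up to about 65 mm above its base, then a shoulder, a short neck and a cap; the point is on its axis, half-way up (56 mm above its base), z up its axis. 
- small_bottle_centre (a point): The smallest of the three dropper bottles, 38 mm in diameter, 95 mm tall, 0.09 kg, standing upright on the table some 10 to 20 cm behind the caddy (the row of similar bottles at the table's far edge is fixed stock and no part of this). Straight-sided, round body up to about 60 mm above its base, then a shoulder, a short neck and a cap; the point is on its axis, half-way up (47.5 mm above its base), z up its axis. 
- medium_bottle_centre (a point): The middle-sized dropper bottle, 44 mm in diameter, 105 mm tall, 0.12 kg. Straight-sided, round body up to about 62 mm above its base, then a shoulder, a short neck and a cap; the point is on its axis, half-way up (52.5 mm above its base), z up its axis. It already stands upright in its own cell, the medium one.
- glue_stick_centre (a point): Round glue stick, 26 mm in diameter, 92 mm tall, 0.03 kg, standing upright with play in the caddy's large cell at the start. The point is on its axis, half-way up (46 mm above its base), z up its axis.
- large_bottle: The large bottle, origin at the centre of its base, z up its axis.
- small_bottle: The small bottle, origin at the centre of its base, z up its axis.
- medium_bottle: The medium bottle, origin at the centre of its base, z up its axis.
- glue_stick: The glue stick, origin at the centre of its base, z up its axis.
- spool: Bystander: a spool of solder, 62x92x40 mm, behind the bottles. Origin at its underside.
- foil_roll: Bystander: a flat roll of copper foil, 62 mm across, 7 mm high, lying between the places of the two loose bottles. Origin at its underside.
- glass_cutter: Bystander: a pen-shaped glass cutter, 154 mm long, 11 mm thick, lying in front of the caddy near the table's edge. Origin at its underside.
Mind the look-alikes: they are no part of the job. Leave any green or turquoise look-alike of the large_bottle alone.

How it is judged:
By the outcome, as a careful person would: the job done as asked, in the order asked, and still so for the second after the job is handed in, with the robot touching nothing.
It also fails if it takes over 66 s, if anything falls off the work surface, if the arm or the gripper's body presses on something with over 40 N, if the wrist force passes 120 N, or if a joint passes its speed limit or range.

## Working session

There is one attempt and no reset: what is moved stays moved. The work goes in short steps, Python scripts to look and compute and a tool call to move; the robot and the scene stay as the last step left them, time stands still between calls to the robot, and variables do not carry over. Pictures are saved under pics/ and viewed, and the job is handed in when it is done.

Besides the shell and the picture viewer there is one more tool, called after "Call:" as a command line: name --argument value ..., lists and objects as JSON in quotes. arm_command: Moves the arm, as the interface text tells. Its arguments: {"type":"object","properties":{"deltas":{"type":"array","items":{"type":"number"}},"squeeze":{"type":"number"}},"required":["deltas"]}

```bash
ls; mkdir -p pics; cat > h.py <<'E'
from station import env
import numpy as np, cv2, pickle
def snap(n,tag):
    o=env.get_obs(); s=env.snapshot(n); s['obs']=o
    cv2.imwrite(f'pics/{tag}.png',s['img'][:,:,::-1]); pickle.dump(s,open(f'{tag}.pkl','wb')); return s
def T(s):
    if 'extrinsics' in s: return np.array(s['extrinsics'])
    o=s['obs']; M=np.eye(4); M[:3,:3]=np.array(o['tool_rot']).reshape(3,3); M[:3,3]=o['eef_pos']
    return M@np.array(s['hand_eye'])
def cloud(s):
    d=s['depth']; v,u=np.mgrid[:d.shape[0],:d.shape[1]]
    P=np.stack([(u-s['cx'])/s['fx']*d,-(v-s['cy'])/s['fy']*d,-d,np.ones_like(d)],-1)
    W=(P@T(s).T)[...,:3]; W[d==0]=np.nan; return W
E
python3 - <<'E'
from h import *
for n in ['scene','side','wrist']:
    s=snap(n,n+'0'); print(n,[k for k in s if k not in('img','depth')],s['fx'],T(s).round(2).tolist(), {k:s[k] for k in s if 'dist' in k})
o=env.get_obs();print(o)
a=[cv2.imread(f'pics/{n}0.png') for n in('scene','side')]
E
```

```text
pics
scene ['fx', 'fy', 'cx', 'cy', 'extrinsics', 'obs'] 395.63151269120453 [[-0.76, 0.32, -0.56, -27.17], [-0.64, -0.37, 0.67, 789.24], [0.01, 0.87, 0.49, 595.61], [0.0, 0.0, 0.0, 1.0]] {}
side ['fx', 'fy', 'cx', 'cy', 'extrinsics', 'obs'] 380.46083870925514 [[0.82, 0.38, -0.44, 131.3], [-0.58, 0.56, -0.6, -567.22], [0.02, 0.74, 0.67, 759.07], [0.0, 0.0, 0.0, 1.0]] {}
wrist ['fx', 'fy', 'cx', 'cy', 'hand_eye', 'obs'] 290.0751570332712 [[1.0, -0.0, 0.0, 649.75], [-0.0, 0.96, 0.29, 80.63], [-0.0, -0.29, 0.96, 384.08], [0.0, 0.0, 0.0, 1.0]] {}
{'time_s': 0.15, 'joints': array([ 0.01410119,  0.32167663, -0.07011473,  1.45141086,  0.02257711,
        1.37077829, -0.05692433]), 'dq': array([ 0.0012872 , -0.00294659, -0.00060394, -0.00322409,  0.00010717,
        0.00202551,  0.0009914 ]), 'tau': array([ 2.16972071e-04, -4.91794288e+01, -4.04079035e-01, -3.12878716e+01,
       -6.39387709e-02,  4.04033612e-02,  9.90178205e-05]), 'eef_pos': array([ 6.49579694e+02, -1.99872232e-02,  2.21689372e+02]), 'tool_rot': array([[-2.31371522e-05,  9.99998897e-01, -1.48519738e-03],
       [ 9.99999998e-01,  2.30571442e-05, -5.38873914e-05],
       [-5.38530876e-05, -1.48519863e-03, -9.99998896e-01]]), 'wrist_force': array([ 0.6617894 ,  0.00335231, -0.11265046]), 'ft_torque': array([-0.05817784, -0.00655902,  0.00099438]), 'width': 87.3533901332242}
```

View images.

View pics/scene0.png

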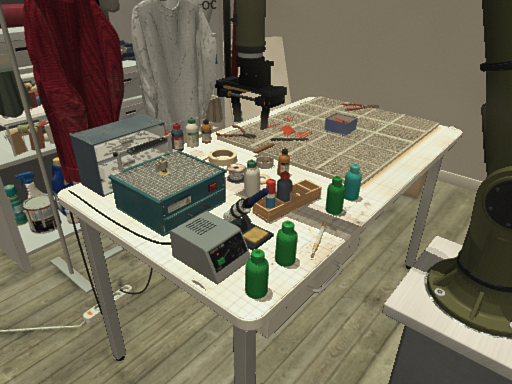

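View pics/side0.png

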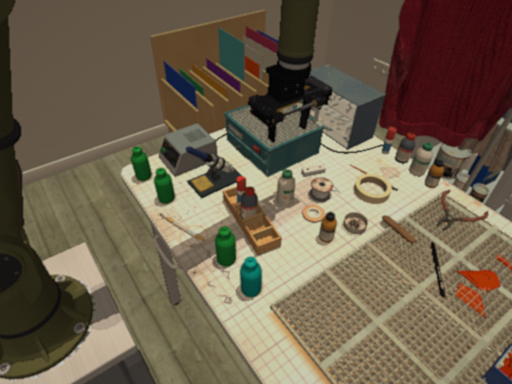

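View pics/wrist0.png

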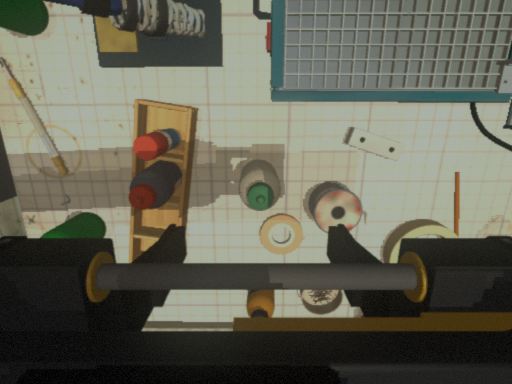

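The wrist view shows the caddy (135–195, 100–260), the glue stick (155,145), the medium bottle (150,190), the large bottle (258,190) and the small amber bottle (262,303). The green bottles near the caddy are look-alikes.

```bash
python3 - <<'E'
from h import *
C=[]
for n in ['scene0','side0','wrist0']:
    s=pickle.load(open(n+'.pkl','rb'));W=cloud(s);s['W']=W
    pts=W.reshape(-1,3);col=s['img'].reshape(-1,3)
    k=np.isfinite(pts[:,0])&(pts[:,0]>380)&(pts[:,0]<800)&(abs(pts[:,1])<260)&(pts[:,2]>-20)&(pts[:,2]<135)
    C.append((pts[k],col[k])); print(n,k.sum(), np.median(pts[k&(abs(pts[:,2])<6)] if 0 else pts[k][abs(pts[k][:,2])<8][:,2]))
# top-down map, 1px=1mm*... 
S=1.8
for i,(p,c) in enumerate(C):
    im=np.zeros((int(420*S)-150,int(440*S),3),np.uint8)
    im=np.zeros((600,800,3),np.uint8)
    # row: x from 700 (top) to 400; col: y from 200 (left) to -200 ; 2px/mm
    o=np.argsort(p[:,2]);p=p[o];c=c[o]
    r=((700-p[:,0])*2).astype(int);q=((200-p[:,1])*2).astype(int)
    k=(r>=0)&(r<600)&(q>=0)&(q<800)
    for dr in (0,1):
        for dq in (0,1):
            rr=np.clip(r[k]+dr,0,599);qq=np.clip(q[k]+dq,0,799)
            im[rr,qq]=c[k][:,::-1]
    for x in range(400,701,50): cv2.putText(im,str(x),(0,(700-x)*2+5),0,.4,(0,255,255)); cv2.line(im,(0,(700-x)*2),(800,(700-x)*2),(90,90,0),1)
    for y in range(-200,201,50): cv2.putText(im,str(y),((200-y)*2,10),0,.4,(0,255,255)); cv2.line(im,((200-y)*2,0),((200-y)*2,600),(90,90,0),1)
    cv2.imwrite(f'pics/top{i}.png',im)
E
```

```text
scene0 13184 0.6290823410550388
side0 24159 2.1504142532009496
wrist0 93787 0.9389127442246377
```

View pics/top2.png

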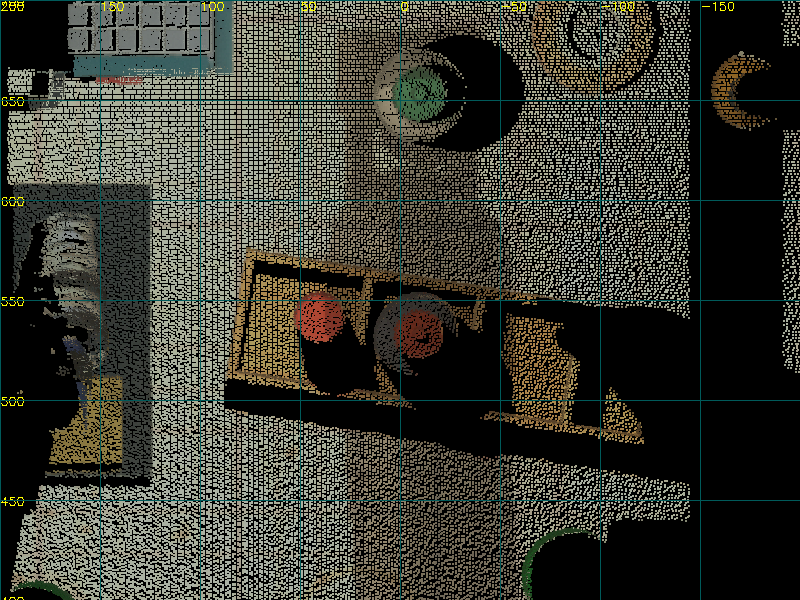

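View pics/top1.png

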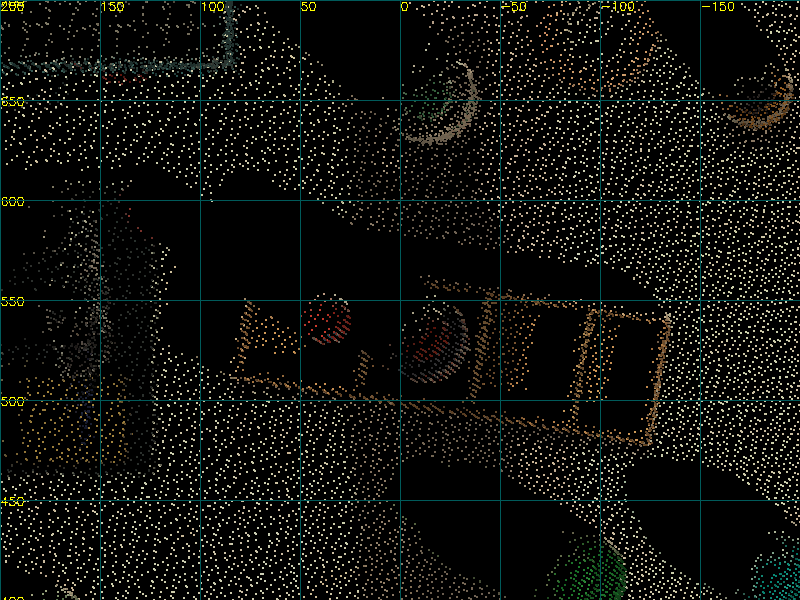

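```bash
cat > fit.py <<'E'
from h import *
from scipy.optimize import least_squares
def pts(n):
    s=pickle.load(open(n+'.pkl','rb'));W=cloud(s);k=np.isfinite(W[...,0]);return W[k],s['img'][k].astype(int)
# local y edges of walls (centres): +y end 106.5
yw=[104]
y=106.5-5
for w in (56,52,46,34):
    y-=w; yw.append(y-2.5); y-=5
cells=[];y=106.5-5
for w in (56,52,46,34): cells.append(y-w/2); y-=w+5
def caddyfit(P,x0=(526,-19,-0.15)):
    x0=np.array(x0)
    P=P[(P[:,2]>35)&(P[:,2]<43)]
    def loc(p,P):
        c,s=np.cos(p[2]),np.sin(p[2]);d=P[:,:2]-p[:2];return d@np.array([[c,-s],[s,c]])
    def dist(p,P):
        q=loc(p,P)
        ds=[np.abs(q[:,0]-30.5),np.abs(q[:,0]+30.5)]+[np.abs(q[:,1]-a) for a in yw]
        return np.maximum(np.min(ds,0)-2.5,0)+0.1*np.min(ds,0)
    q=loc(x0,P);k=(abs(q[:,0])<40)&(abs(q[:,1])<115)&~((abs(q[:,0])<24)&(q[:,1]>-20)&(q[:,1]<95)&(np.min([abs(q[:,1]-a) for a in yw],0)>8))
    P=P[k]
    r=least_squares(dist,x0,args=(P,),loss='soft_l1',x_scale=[1,1,.01],diff_step=1e-4)
    return r.x,k.sum(),np.mean(dist(r.x,P))
def circ(P,c0,R,z0,z1):
    d=np.hypot(P[:,0]-c0[0],P[:,1]-c0[1]);Q=P[(d<R+10)&(d>R*.6)&(P[:,2]>z0)&(P[:,2]<z1)]
    r=least_squares(lambda c:np.hypot(Q[:,0]-c[0],Q[:,1]-c[1])-R,c0,loss='soft_l1')
    return r.x.round(1),len(Q),np.abs(r.fun).mean().round(2)
E
python3 - <<'E'
from fit import *
print(yw,cells)
for n in ['scene0','side0','wrist0']:
    P,c=pts(n);print(n)
    try: print(caddyfit(P))
    except Exception as e: print(e)
    for nm,c0,R,z0,z1 in [('large',(652,-10),24,12,62),('small',(650,-180),19,10,57),('med',(533,-10),22,42,68),('glue',(541,40),13,45,103)]:
        try: print(nm,circ(P,c0,R,z0,z1))
        except Exception as e: print(nm,e)
    # tops
    for nm,c0 in [('large',(652,-10)),('small',(650,-180)),('med',(533,-10)),('glue',(541,40))]:
        k=np.hypot(*(P[:,:2]-c0).T)<30; 
        if k.sum(): 
            z=np.percentile(P[k,2],99.5); t=k&(P[:,2]>z-4); print(nm,'top',z.round(1),P[t].mean(0).round(1),t.sum())
P,c=pts('wrist0')
k=(P[:,2]>4)&(P[:,2]<60)&(P[:,0]>620)&(P[:,0]<720)&(P[:,1]>-160)&(P[:,1]<-50);print(P[k].min(0),P[k].max(0))
P,c=pts('side0')
for nm,(a,b,cc,d) in dict(spool=(680,780,-80,60),behind_small=(600,760,-260,-140),mid=(600,720,-150,-50)).items():
    k=(P[:,2]>4)&(P[:,2]<150)&(P[:,0]>a)&(P[:,0]<b)&(P[:,1]>cc)&(P[:,1]<d);print(nm,P[k].min(0),P[k].max(0))
E
```

```text
[104, 43.0, -14.0, -65.0, -104.0] [73.5, 14.5, -39.5, -84.5]
scene0
(array([ 5.25104006e+02, -2.25569170e+01, -1.58920250e-01]), np.int64(275), np.float64(0.271775508506345))
large (array([652.6, -12.8]), 234, np.float64(1.23))
small (array([ 655.2, -176.3]), 136, np.float64(1.28))
med (array([530.8, -10.2]), 124, np.float64(1.23))
glue (array([541.7,  39.1]), 165, np.float64(1.24))
large top 390.0 [629.8 -20.7 397.4] 4
small top 93.1 [ 650.5 -171.8   91.2] 10
med top 334.2 [556.9 -10.7 333.3] 21
glue top 334.6 [559.8  28.9 333.2] 26
side0
(array([ 5.27046585e+02, -2.44367706e+01, -1.58987538e-01]), np.int64(485), np.float64(0.5235286416247387))
large (array([653.7, -12.9]), 234, np.float64(0.95))
small (array([ 656.3, -176.4]), 144, np.float64(0.77))
med (array([532.4, -10.6]), 128, np.float64(0.95))
glue (array([542.5,  39.1]), 148, np.float64(1.11))
large top 538.1 [642.  -33.5 536.7] 53
small top 96.1 [ 653.4 -177.9   94.4] 11
med top 336.7 [557.7 -10.1 335.2] 35
glue top 336.8 [560.9  26.1 335.5] 28
wrist0
(array([ 5.26493798e+02, -2.26834092e+01, -1.58732612e-01]), np.int64(1679), np.float64(0.1951549953653196))
large (array([652.4, -11.5]), 229, np.float64(0.25))
small (array([ 654.8, -175.3]), 155, np.float64(0.32))
med (array([531.2,  -9.3]), 277, np.float64(0.22))
glue (array([540.7,  40.1]), 704, np.float64(1.29))
large top 111.8 [653.5  -8.8 110.6] 60
small top 89.9 [ 653.2 -166.4   88.2] 48
med top 114.0 [533.7  -8.7 112.5] 62
glue top 302.2 [569.5  37.8 300.5] 83
[ 643.39148521 -159.99754549    4.01231082] [715.89747173 -65.67053795  59.91225066]
spool [680.12351785 -79.68901244   4.01953326] [779.99372459  58.46174675  46.41190211]
behind_small [ 600.63221656 -259.99566374    4.0036063 ] [ 759.72545904 -140.2899715    96.88344498]
mid [ 600.1335496  -141.90405296    4.01559543] [717.4972046  -50.04924834  12.69741262]
```

```bash
python3 - <<'E'
import cv2
a=cv2.imread('pics/side0.png')[100:300,100:450];cv2.imwrite('pics/sidecrop.png',cv2.resize(a,(800,457),interpolation=2))
E
```

```text
(no output)
```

View pics/sidecrop.png

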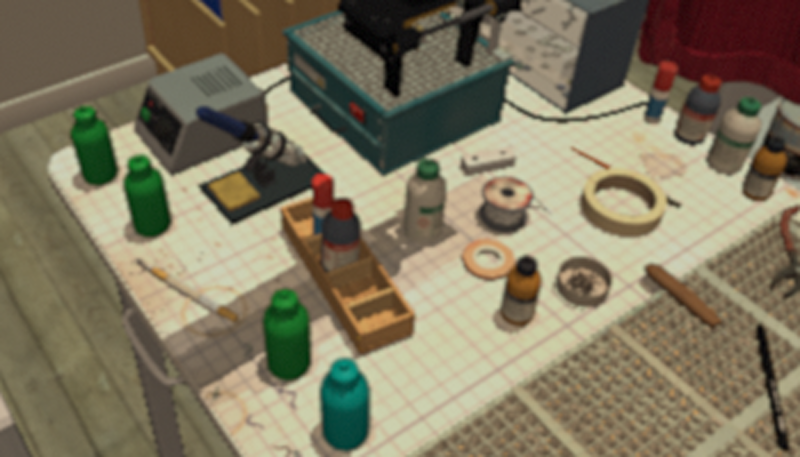

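```bash
python3 - <<'E'
from fit import *
P=np.vstack([pts(n)[0] for n in ['scene0','side0','wrist0']]);
def box(a,b,c,d):
    k=(P[:,0]>a)&(P[:,0]<b)&(P[:,1]>c)&(P[:,1]<d)&(P[:,2]>5)&(P[:,2]<150)
    Q=P[k]; print((a,b,c,d),len(Q),Q.min(0).round(),Q.max(0).round(),np.percentile(Q[:,2],98).round())
box(370,460,-130,-60); box(370,460,-200,-130); box(460,620,105,200); box(670,720,-215,-135);box(640,720,-135,-60);box(655,700,60,100)
P1,c=pts('side0')
k=(P1[:,0]>370)&(P1[:,0]<460)&(P1[:,1]>-140)&(P1[:,1]<-50)&(P1[:,2]>15)&(P1[:,2]<60);print(P1[k].mean(0)); print(circ(P1,(410,-90),24,15,60),circ(P1,(410,-90),24,75,130))
for z in range(0,150,10):
    k=(P[:,0]>670)&(P[:,0]<720)&(P[:,1]>-215)&(P[:,1]<-135)&(P[:,2]>z)&(P[:,2]<z+10);print(z,k.sum(),P[k].min(0).round() if k.sum() else '')
E
cat > mv.py <<'E'
import sys;from h import *
from scipy.spatial.transform import Rotation as R
def plan(x,y,z,yaw=-0.159):
    o=env.get_obs();R0=np.array(o['tool_rot']);p=np.array(o['eef_pos'])
    c,s=np.cos(yaw),np.sin(yaw)
    ty=np.array([c,s,0]);tz=np.array([0,0,-1.]);Rt=np.stack([np.cross(ty,tz),ty,tz],1)
    d=R0.T@(np.array([x,y,z])-p)/30; w=np.degrees(R.from_matrix(R0.T@Rt).as_rotvec())/10
    print('t',o['time_s'],'pos',p.round(1),'w',round(o['width'],1),'F',np.round(o['wrist_force'],1),'\n d',d.round(3),w.round(3))
if __name__=='__main__': plan(*map(float,sys.argv[1:]))
E
python3 mv.py 541 39.7 140
```

```text
(370, 460, -130, -60) 2371 [ 377. -127.    5.] [436. -60. 115.] 107.0
(370, 460, -200, -130) 867 [ 377. -200.    5.] [ 434. -136.  115.] 109.0
(460, 620, 105, 200) 11360 [460. 119.   5.] [618. 200. 150.] 122.0
(670, 720, -215, -135) 164 [ 670. -213.    5.] [ 720. -153.   69.] 67.0
(640, 720, -135, -60) 1418 [ 649. -129.    5.] [717. -63.  13.] 10.0
(655, 700, 60, 100) 1322 [658.  64.   5.] [700. 100. 114.] 112.0
[ 403.07334968 -103.99515705   37.94316389]
(array([412.4, -87.4]), 248, np.float64(0.6)) (array([413.4, -83.6]), 137, np.float64(3.35))
0 805 [ 670. -215.    0.]
10 51 [ 670. -206.   11.]
20 33 [ 714. -204.   20.]
30 7 [ 671. -171.   31.]
40 13 [ 670. -171.   41.]
50 13 [ 670. -171.   50.]
60 17 [ 671. -179.   61.]
70 0 
80 0 
90 0 
100 0 
110 0 
120 0 
130 0 
140 0 
t 0.15 pos [649.6  -0.  221.7] w 87.4 F [ 0.7  0.  -0.1] 
 d [ 1.324 -3.615  2.728] [-0.008  0.001  0.911]
```

```bash
python3 - <<'E'
from fit import *
for n in ['scene0','side0','wrist0']:
    P,c=pts(n)
    k=(P[:,0]>440)&(P[:,0]<640)&(P[:,1]>95)&(P[:,1]<215)&(P[:,2]>60)&(P[:,2]<300);Q=P[k]
    for z in range(60,300,20):
        q=Q[(Q[:,2]>=z)&(Q[:,2]<z+20)]
        if len(q): print(n,z,len(q),q.min(0).round(),q.max(0).round())
E
```

```text
scene0 60 130 [511. 147.  60.] [572. 185.  80.]
scene0 80 108 [499. 153.  80.] [551. 186. 100.]
scene0 100 83 [481. 159. 100.] [540. 179. 120.]
scene0 120 64 [461. 162. 120.] [504. 175. 140.]
scene0 140 70 [453. 158. 140.] [484. 175. 159.]
side0 60 98 [513. 145.  60.] [576. 181.  80.]
side0 80 100 [503. 143.  80.] [556. 179. 100.]
side0 100 72 [487. 149. 100.] [544. 168. 120.]
side0 120 57 [464. 153. 120.] [506. 167. 139.]
side0 140 66 [454. 154. 140.] [485. 171. 159.]
side0 160 2 [462. 159. 160.] [464. 161. 161.]
wrist0 60 971 [513. 147.  60.] [573. 178.  80.]
wrist0 80 937 [506. 146.  80.] [556. 172. 100.]
wrist0 100 540 [490. 154. 100.] [542. 166. 120.]
wrist0 120 94 [483. 157. 120.] [503. 160. 131.]
```

Call:
arm_command --deltas '[0.2,-0.5,0.2,0,0,0.2,-1,0.4,-1.1,0.4,0,0,0.4,-1,0.6,-1.7,0.6,0,0,0.6,-1,0.8,-2.3,0.8,0,0,0.8,-1,1.05,-2.9,0.9,0,0,0.91,-1,1.2,-3.3,1.0,0,0,0.91,-1,1.3,-3.55,1.0,0,0,0.91,-1,1.32,-3.61,1.0,0,0,0.91,-1,1.32,-3.61,1.0,0,0,0.91,-1,1.32,-3.61,1.0,0,0,0.91,-1]' --squeeze 15

```text
time_s: 1.4
eef_pos: [541.7, 39.2, 191.9]
tool_rot: [[0.159, 0.987, -0.001], [0.987, -0.159, -0.0], [-0.0, -0.001, -1.0]]
wrist_force: [-0.2, -0.9, 0.3]
width: 86.9
```

```bash
python3 - <<'E'
from fit import *
s=snap('wrist','wrist1');P,c=pts('wrist1')
print(caddyfit(P,(526.5,-22.7,-.159)))
for nm,c0,R,z0,z1 in [('large',(652,-11),24,12,62),('med',(531,-9),22,42,68),('glue',(541,40),13,45,75),('glue',(541,40),13,75,98)]:
    print(nm,circ(P,c0,R,z0,z1))
k=(np.hypot(*(P[:,:2]-(541,40)).T)<20)&(P[:,2]<110);t=k&(P[:,2]>98);print(P[t].mean(0),P[t].min(0),P[t].max(0),t.sum())
E
python3 mv.py 541 39.5 54
```

```text
(array([ 5.26294938e+02, -2.25040321e+01, -1.58646118e-01]), np.int64(1819), np.float64(0.12985326282025902))
large (array([652.4, -11.6]), 687, np.float64(0.29))
med (array([531. ,  -9.3]), 251, np.float64(0.19))
glue (array([540.9,  39.9]), 138, np.float64(0.2))
glue (array([540.9,  40. ]), 153, np.float64(0.14))
[541.22042166  41.17907286 101.16228155] [528.82806933  27.95807982  98.04341402] [553.50681281  53.19481575 103.14447508] 562
t 1.45 pos [541.6  39.3 191.9] w 87.0 F [-0.6  0.2 -0.3] 
 d [ 0.005 -0.015  4.595] [-0.007  0.002 -0.001]
```

View pics/wrist1.png

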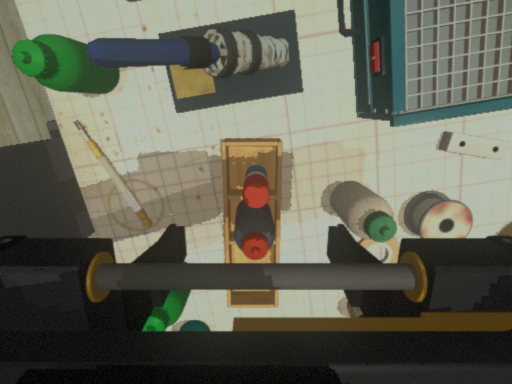

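Two wrist views agree: the glue stick is at (541, 40), and the wrist image shows it at (257,190) next to the medium bottle at (255,230). Descending.

Call:
arm_command --deltas '[0.02,-0.02,0.5,0,0,0,-1,0.02,-0.02,1.1,0,0,0,-1,0.02,-0.02,1.7,0,0,0,-1,0.02,-0.02,2.3,0,0,0,-1,0.02,-0.02,2.9,0,0,0,-1,0.02,-0.02,3.5,0,0,0,-1,0.02,-0.02,4.0,0,0,0,-1,0.02,-0.02,4.4,0,0,0,-1,0.02,-0.02,4.6,0,0,0,-1,0.02,-0.02,4.6,0,0,0,-1]'

```text
time_s: 2.7
eef_pos: [540.8, 40.0, 53.6]
tool_rot: [[0.158, 0.987, -0.002], [0.987, -0.158, -0.0], [-0.0, -0.002, -1.0]]
wrist_force: [0.3, -0.8, -0.1]
width: 87.2
```

Call:
arm_command --deltas '[0,0,0,0,0,0,0.2,0,0,0,0,0,0,0.3,0,0,0,0,0,0,0.4,0,0,0,0,0,0,0.5,0,0,0,0,0,0,0.7,0,0,0,0,0,0,1,0,0,0,0,0,0,1,0,0,0,0,0,0,1,0,0,0,0,0,0,1,0,0,0,0,0,0,1]' --squeeze 12

```text
time_s: 3.95
eef_pos: [540.8, 40.0, 53.6]
tool_rot: [[0.159, 0.987, -0.002], [0.987, -0.159, -0.0], [-0.0, -0.002, -1.0]]
wrist_force: [0.0, -0.3, 0.2]
width: 25.6
```

Call:
arm_command --deltas '[0,0,-0.3,0,0,0,1,0,0,-0.8,0,0,0,1,0,0,-1.4,0,0,0,1,0,0,-2.0,0,0,0,1,0,0,-2.6,0,0,0,1,0,0,-3.2,0,0,0,1,0,0,-3.7,0,0,0,1,0,0,-4.0,0,0,0,1,0,0,-4.1,0,0,0,1,0,0,-4.1,0,0,0,1]'

```text
time_s: 5.2
eef_pos: [540.8, 40.0, 176.3]
tool_rot: [[0.158, 0.987, -0.002], [0.987, -0.158, -0.0], [-0.001, -0.002, -1.0]]
wrist_force: [-0.7, 0.2, -0.6]
width: 25.6
```

```bash
python3 mv.py 512.9 -105.9 175; python3 -c "
from h import *
snap('side','side1')"
```

```text
t 5.2 pos [540.8  40.  176.3] w 25.6 F [-0.7  0.2 -0.6] 
 d [-4.949 -0.148  0.046] [-0.013  0.003 -0.   ]
```

View pics/side1.png

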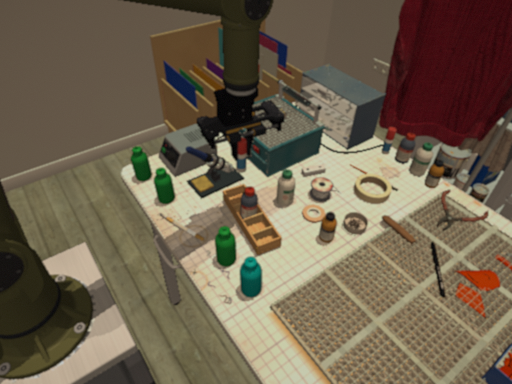

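The glue stick is held upright between the fingers (240,150). Moving it over the narrow cell.

Call:
arm_command --deltas '[-0.3,0,0,0,0,0,1,-0.9,-0.03,0,0,0,0,1,-1.6,-0.05,0,0,0,0,1,-2.4,-0.07,0,0,0,0,1,-3.2,-0.1,0,0,0,0,1,-4.0,-0.12,0,0,0,0,1,-4.5,-0.14,0,0,0,0,1,-4.85,-0.15,0,0,0,0,1,-4.95,-0.15,0,0,0,0,1,-4.95,-0.15,0,0,0,0,1]'

```text
time_s: 6.5
eef_pos: [512.8, -105.5, 176.1]
tool_rot: [[0.158, 0.987, -0.003], [0.987, -0.158, 0.0], [-0.0, -0.003, -1.0]]
wrist_force: [0.8, -0.2, 0.2]
width: 25.7
```

```bash
python3 mv.py 512.9 -105.9 56; python3 - <<'E'
from fit import *
s=snap('wrist','wrist2');P,c=pts('wrist2')
print(caddyfit(P,(526.5,-22.7,-.159)))
x,y=s['obs']['eef_pos'][:2];print(circ(P,(x,y),13,120,230))
s=snap('side','side2');P,c=pts('side2');print(circ(P,(x,y),13,128,190),circ(P,(x,y),13,132,155)); print(caddyfit(P))
E
```

```text
t 6.5 pos [ 512.8 -105.5  176.1] w 25.7 F [ 0.8 -0.2  0.2] 
 d [-0.013  0.017  4.002] [-0.016  0.002  0.003]
(array([ 5.26167836e+02, -2.29147107e+01, -1.58536898e-01]), np.int64(3206), np.float64(0.1308237131735882))
(array([ 512.8, -104.9]), 4427, np.float64(2.37))
(array([ 514.2, -105.6]), 229, np.float64(2.01)) (array([ 514.8, -105.4]), 74, np.float64(0.74))
(array([ 5.26951151e+02, -2.46318139e+01, -1.57875035e-01]), np.int64(477), np.float64(0.45021558115466104))
```

View pics/wrist2.png

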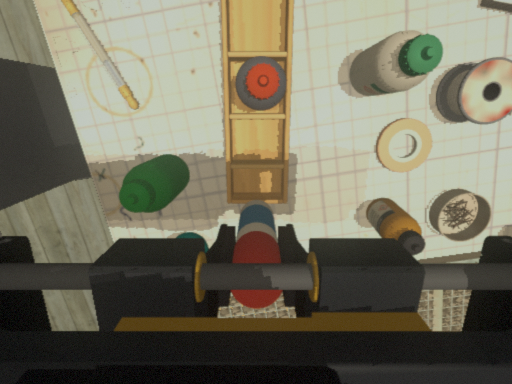

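View pics/side2.png

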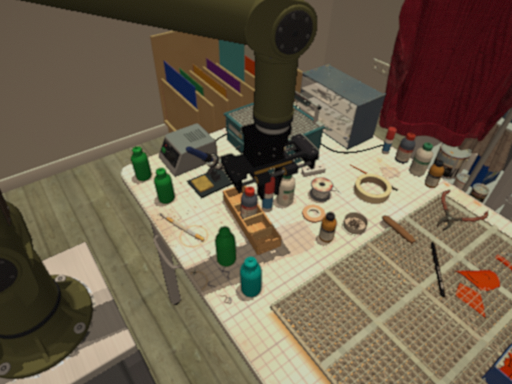

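Call:
arm_command --deltas '[-0.03,0.02,0.4,0,0,0,1,-0.03,0.02,0.9,0,0,0,1,-0.03,0.02,1.5,0,0,0,1,-0.03,0.02,2.1,0,0,0,1,-0.03,0.02,2.6,0,0,0,1,-0.03,0.02,3.0,0,0,0,1,-0.03,0.02,3.4,0,0,0,1,-0.03,0.02,3.7,0,0,0,1,-0.03,0.02,3.9,0,0,0,1,-0.03,0.02,4.0,0,0,0,1]'

```text
time_s: 7.85
eef_pos: [513.1, -106.0, 55.9]
tool_rot: [[0.157, 0.988, -0.003], [0.988, -0.157, 0.0], [-0.0, -0.003, -1.0]]
wrist_force: [0.4, -0.3, -0.5]
width: 25.5
```

```bash
python3 mv.py 512.9 -106.5 53.6
```

```text
t 7.85 pos [ 513.1 -106.    55.9] w 25.5 F [ 0.4 -0.3 -0.5] 
 d [-0.016 -0.002  0.076] [-0.016  0.002  0.007]
```

No contact with the walls. Final settle, then release.

Call:
arm_command --deltas '[-0.01,0,0.04,0,0,0,1,-0.01,0,0.06,0,0,0,1,-0.01,0,0.08,0,0,0,1,-0.01,0,0.08,0,0,0,1,-0.01,0,0.08,0,0,0,0.3,-0.01,0,0.08,0,0,0,0,-0.01,0,0.08,0,0,0,-0.3,-0.01,0,0.08,0,0,0,-0.5,-0.01,0,0.08,0,0,0,-0.6,-0.01,0,0.08,0,0,0,-0.6]'

```text
time_s: 9.1
eef_pos: [513.0, -106.4, 53.5]
tool_rot: [[0.157, 0.988, -0.003], [0.988, -0.157, 0.0], [-0.0, -0.003, -1.0]]
wrist_force: [0.6, -0.5, 0.5]
width: 67.6
```

Call:
arm_command --deltas '[0,0,-0.3,0,0,0,-0.8,0,0,-0.8,0,0,0,-0.8,0,0,-1.3,0,0,0,-1,0,0,-1.9,0,0,0,-1,0,0,-2.5,0,0,0,-1,0,0,-3.1,0,0,0,-1,0,0,-3.6,0,0,0,-1,0,0,-4.0,0,0,0,-1,0,0,-4.3,0,0,0,-1,0,0,-4.3,0,0,0,-1]'

```text
time_s: 10.35
eef_pos: [513.7, -106.4, 183.0]
tool_rot: [[0.157, 0.988, -0.002], [0.988, -0.157, -0.0], [-0.0, -0.002, -1.0]]
wrist_force: [0.2, 0.6, 0.3]
width: 87.0
```

```bash
python3 mv.py 652.4 -11.8 183; python3 - <<'E'
from fit import *
s=snap('side','side3');P,c=pts('side3');print(circ(P,(513,-106),13,48,75),circ(P,(513,-106),13,80,98))
print(circ(P,(652.4,-11.8),24,15,60), circ(P,(655,-176),19,12,56))
E
```

```text
t 10.35 pos [ 513.7 -106.4  183. ] w 87.0 F [0.2 0.6 0.3] 
 d [ 3.841  4.071 -0.009] [-0.011  0.002  0.007]
(array([ 514.8, -106.9]), 82, np.float64(0.67)) (array([ 514.6, -106.9]), 56, np.float64(0.73))
(array([653.8, -12.9]), 209, np.float64(0.85)) (array([ 656.7, -176.4]), 173, np.float64(0.86))
```

View pics/side3.png

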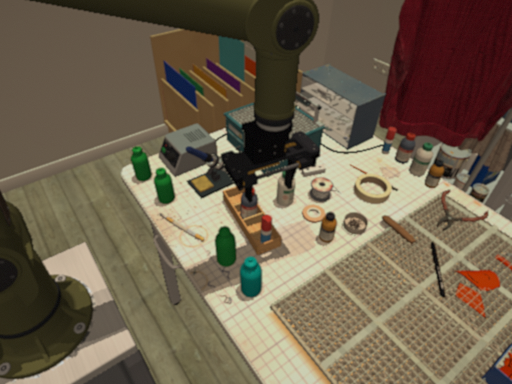

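The glue stick stands upright in the narrow cell (266,228). Next is the large bottle.

Call:
arm_command --deltas '[0.3,0.3,0,0,0,0,-1,0.8,0.8,0,0,0,0,-1,1.4,1.5,0,0,0,0,-1,2.0,2.1,0,0,0,0,-1,2.6,2.8,0,0,0,0,-1,3.2,3.4,0,0,0,0,-1,3.6,3.8,0,0,0,0,-1,3.8,4.02,0,0,0,0,-1,3.84,4.07,0,0,0,0,-1,3.84,4.07,0,0,0,0,-1]'

```text
time_s: 11.65
eef_pos: [651.7, -12.5, 182.0]
tool_rot: [[0.158, 0.987, -0.003], [0.987, -0.158, -0.0], [-0.001, -0.003, -1.0]]
wrist_force: [-0.0, -0.4, 1.1]
width: 86.9
```

```bash
python3 - <<'E'
from fit import *
s=snap('wrist','wrist3');P,c=pts('wrist3')
print(circ(P,(652.4,-11.6),24,12,62))
print(circ(P,(652.4,-11.6),24,30,62))
E
python3 mv.py 652.4 -11.8 44
```

```text
(array([652.4, -11.6]), 262, np.float64(0.28))
(array([652.5, -11.4]), 183, np.float64(0.19))
t 11.7 pos [651.6 -12.6 182.1] w 87.2 F [-0.1  0.3 -0.1] 
 d [0.034 0.036 4.604] [-0.017  0.005  0.001]
```

View pics/wrist3.png

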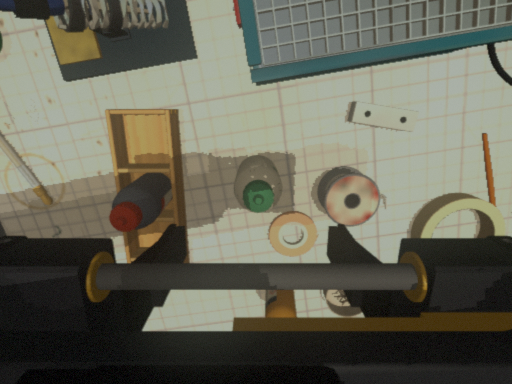

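```bash
python3 - <<'E'
from fit import *
for n in ['wrist3','side3','wrist0']:
    P,c=pts(n)
    k=(P[:,0]>685)&(P[:,0]<800)&(P[:,1]>-60)&(P[:,1]<40)&(P[:,2]>15)&(P[:,2]<60);print(n,P[k].min(0).round(),P[k].max(0).round(),k.sum())
E
```

```text
wrist3 [721. -60.  15.] [800.  40.  43.] 2138
side3 [721. -60.  15.] [800.  40.  46.] 251
wrist0 [721. -60.  15.] [800.  40.  43.] 1602
```

Call:
arm_command --deltas '[0.03,0.03,0.4,0,0,0,-0.6,0.04,0.03,1.0,0,0,0,-0.6,0.04,0.03,1.6,0,0,0,-0.6,0.04,0.03,2.2,0,0,0,-0.6,0.04,0.03,2.8,0,0,0,-0.6,0.04,0.03,3.4,0,0,0,-0.6,0.04,0.03,3.9,0,0,0,-0.6,0.04,0.03,4.3,0,0,0,-0.6,0.04,0.03,4.55,0,0,0,-0.6,0.04,0.03,4.6,0,0,0,-0.6]'

```text
time_s: 12.95
eef_pos: [652.1, -11.6, 43.7]
tool_rot: [[0.158, 0.987, -0.004], [0.987, -0.158, -0.0], [-0.001, -0.003, -1.0]]
wrist_force: [-0.1, 0.0, 0.6]
width: 69.7
```

Call:
arm_command --deltas '[0,0,0,0,0,0,-0.5,0,0,0,0,0,0,-0.4,0,0,0,0,0,0,-0.3,0,0,0,0,0,0,-0.2,0,0,0,0,0,0,-0.1,0,0,0,0,0,0,0,0,0,0,0,0,0,0.5,0,0,0,0,0,0,1,0,0,0,0,0,0,1,0,0,0,0,0,0,1]' --squeeze 20

```text
time_s: 14.2
eef_pos: [652.4, -11.7, 43.9]
tool_rot: [[0.158, 0.987, -0.003], [0.987, -0.158, -0.0], [-0.001, -0.003, -1.0]]
wrist_force: [1.4, -0.4, 0.4]
width: 45.8
```

Call:
arm_command --deltas '[0,0,-0.3,0,0,0,1,0,0,-0.8,0,0,0,1,0,0,-1.4,0,0,0,1,0,0,-2.0,0,0,0,1,0,0,-2.6,0,0,0,1,0,0,-3.2,0,0,0,1,0,0,-3.7,0,0,0,1,0,0,-4.0,0,0,0,1,0,0,-4.1,0,0,0,1,0,0,-4.1,0,0,0,1]'

```text
time_s: 15.45
eef_pos: [652.5, -11.6, 166.5]
tool_rot: [[0.158, 0.987, -0.004], [0.987, -0.158, -0.0], [-0.001, -0.004, -1.0]]
wrist_force: [0.2, 0.5, -2.3]
width: 46.0
```

```bash
python3 - <<'E'
from fit import *
s=snap('side','side4');P,c=pts('side4');x,y=s['obs']['eef_pos'][:2];z=s['obs']['eef_pos'][2]
print(s['obs']['eef_pos'],circ(P,(x,y),24,z-44+3,z-44+20),circ(P,(x,y),24,z-44+20,z-6))
E
python3 mv.py 537.9 49.6 167
python3 -c "
import cv2;a=cv2.imread('pics/side4.png')[60:260,150:400];cv2.imwrite('pics/s4c.png',cv2.resize(a,(750,600),interpolation=2))"
```

```text
[652.50737872 -11.60037926 166.46007251] (array([653.5, -13.2]), 91, np.float64(0.94)) (array([653.1, -13.2]), 103, np.float64(0.76))
t 15.5 pos [652.3 -11.6 166.1] w 46.1 F [ 0.1  0.2 -1.7] 
 d [ 1.41  -4.089 -0.013] [-0.024  0.006  0.001]
```

View pics/s4c.png

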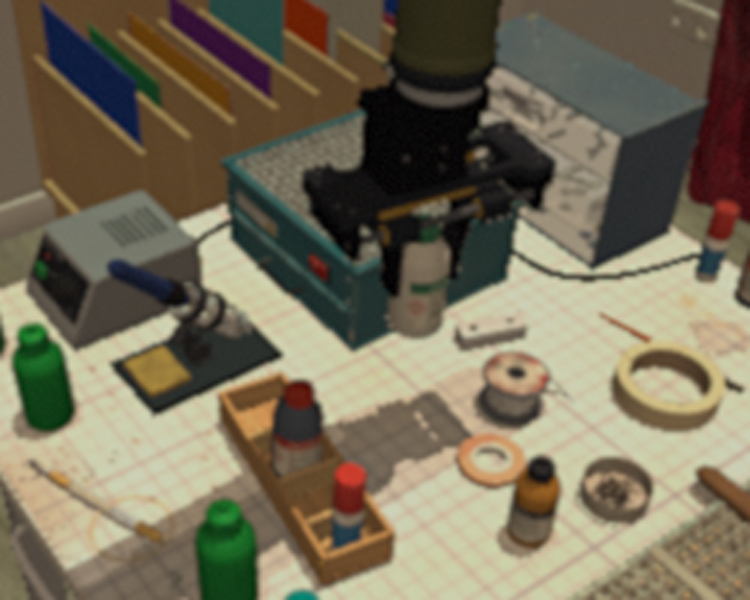

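The bottle is held upright and the glue stick stands in its cell. Moving to the large cell.

Call:
arm_command --deltas '[0.1,-0.3,0,0,0,0,1,0.25,-0.8,0,0,0,0,1,0.5,-1.4,0,0,0,0,1,0.7,-2.0,0,0,0,0,1,0.9,-2.6,0,0,0,0,1,1.1,-3.2,0,0,0,0,1,1.3,-3.7,0,0,0,0,1,1.4,-4.0,0,0,0,0,1,1.41,-4.09,0,0,0,0,1,1.41,-4.09,0,0,0,0,1]'

```text
time_s: 16.75
eef_pos: [538.1, 49.3, 166.7]
tool_rot: [[0.159, 0.987, -0.004], [0.987, -0.159, -0.001], [-0.001, -0.004, -1.0]]
wrist_force: [0.9, -0.0, -1.6]
width: 46.1
```

```bash
python3 - <<'E'
from fit import *
s=snap('wrist','wrist5')
s=snap('scene','scene5')
P,c=pts('scene5');x,y,z=s['obs']['eef_pos'];b=z-44
print(x,y,z,circ(P,(x,y),24,b+3,b+25),circ(P,(x,y),24,b+25,b+40),caddyfit(P))
P,c=pts('wrist5');print(circ(P,(x,y),24,b+3,b+40),caddyfit(P))
E
python3 mv.py 537.9 49.8 53
```

```text
538.2904023229058 49.16705112413803 166.65803422011612 (array([537.9,  47.4]), 137, np.float64(1.01)) (array([537.7,  48.2]), 88, np.float64(1.01)) (array([ 5.24929579e+02, -2.32311502e+01, -1.60968727e-01]), np.int64(313), np.float64(1.0295651992251227))
(array([537.4,  49.1]), 844, np.float64(0.26)) (array([ 5.26392441e+02, -2.27230175e+01, -1.57143009e-01]), np.int64(797), np.float64(0.12628850759350452))
t 16.85 pos [538.3  49.1 166.6] w 46.2 F [ 1.4  0.2 -2.6] 
 d [ 2.400e-02 -3.000e-03  3.787e+00] [-0.022  0.006 -0.003]
```

View pics/wrist5.png

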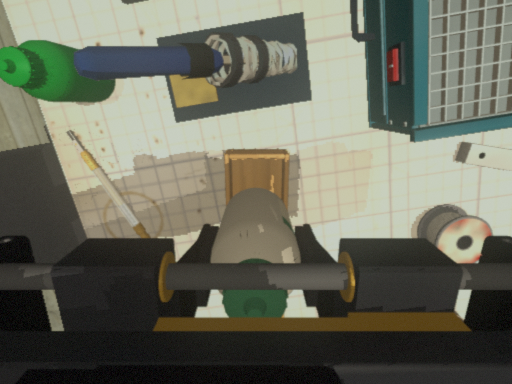

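View pics/scene5.png

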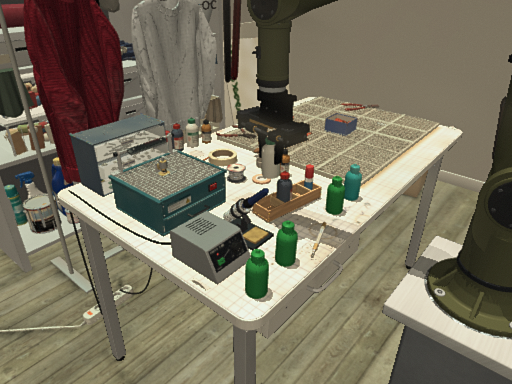

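Call:
arm_command --deltas '[0.02,0,0.4,0,0,0,1,0.03,0,0.9,0,0,0,1,0.03,0,1.4,0,0,0,1,0.03,0,1.9,0,0,0,1,0.03,0,2.3,0,0,0,1,0.03,0,2.6,0,0,0,1,0.03,0,2.9,0,0,0,1,0.03,0,3.15,0,0,0,1,0.03,0,3.35,0,0,0,1,0.03,0,3.5,0,0,0,1]'

```text
time_s: 18.1
eef_pos: [538.1, 50.0, 61.3]
tool_rot: [[0.159, 0.987, -0.004], [0.987, -0.159, -0.0], [-0.001, -0.004, -1.0]]
wrist_force: [-0.0, -0.0, -1.5]
width: 45.8
```

```bash
python3 mv.py 538.2 49.9 53
```

```text
t 18.1 pos [538.1  50.   61.3] w 45.8 F [-0.  -0.  -1.5] 
 d [-0.001  0.005  0.278] [-0.021  0.006 -0.003]
```

Call:
arm_command --deltas '[0,0,0.1,0,0,0,1,0,0,0.17,0,0,0,1,0,0,0.22,0,0,0,1,0,0,0.25,0,0,0,1,0,0,0.27,0,0,0,1,0,0,0.28,0,0,0,1,0,0,0.28,0,0,0,1,0,0,0.28,0,0,0,1,0,0,0.28,0,0,0,1,0,0,0.28,0,0,0,1]'

```text
time_s: 19.35
eef_pos: [538.1, 50.0, 53.0]
tool_rot: [[0.159, 0.987, -0.004], [0.987, -0.159, -0.001], [-0.001, -0.004, -1.0]]
wrist_force: [0.4, -0.3, -1.9]
width: 45.9
```

Call:
arm_command --deltas '[0,0,0,0,0,0,0,0,0,0,0,0,0,-0.2,0,0,0,0,0,0,-0.4,0,0,0,0,0,0,-0.7,0,0,0,0,0,0,-1,0,0,0,0,0,0,-1,0,0,-0.2,0,0,0,-1,0,0,-0.6,0,0,0,-1,0,0,-1.1,0,0,0,-1,0,0,-1.6,0,0,0,-1]'

```text
time_s: 20.6
eef_pos: [538.7, 50.0, 102.6]
tool_rot: [[0.159, 0.987, -0.003], [0.987, -0.159, -0.0], [-0.001, -0.003, -1.0]]
wrist_force: [0.8, 0.9, 0.0]
width: 87.4
```

```bash
python3 mv.py 538 50 183; python3 mv.py 654.9 -175.6 183
```

```text
t 20.6 pos [538.7  50.  102.6] w 87.4 F [0.8 0.9 0. ] 
 d [-0.007 -0.029 -2.681] [-0.015  0.004 -0.004]
t 20.6 pos [538.7  50.  102.6] w 87.4 F [0.8 0.9 0. ] 
 d [-6.812  5.014 -2.688] [-0.015  0.004 -0.004]
```

Call:
arm_command --deltas '[0,0,-0.6,0,0,0,-1,0,0,-1.4,0,0,0,-1,0,0,-2.0,0,0,0,-1,0,0,-2.4,0,0,0,-1,-0.4,0.3,-2.6,0,0,0,-1,-1.2,0.9,-2.7,0,0,0,-1,-2.2,1.6,-2.7,0,0,0,-1,-3.2,2.4,-2.7,0,0,0,-1,-4.0,3.0,-2.7,0,0,0,-1,-4.5,3.3,-2.7,0,0,0,-1]'

```text
time_s: 21.85
eef_pos: [615.1, -102.0, 182.4]
tool_rot: [[0.162, 0.987, -0.004], [0.987, -0.162, -0.001], [-0.002, -0.004, -1.0]]
wrist_force: [-0.4, -0.1, 0.5]
width: 86.8
```

```bash
python3 - <<'E'
from fit import *
s=snap('wrist','wrist6');P,c=pts('wrist6');print(caddyfit(P))
print(circ(P,(538,50),24,45,70),circ(P,(531,-9),22,42,68),circ(P,(513,-106),13,45,98),circ(P,(655,-176),19,10,57))
E
python3 mv.py 654.9 -175.6 183
```

```text
(array([ 5.26178147e+02, -2.29418453e+01, -1.55854899e-01]), np.int64(3059), np.float64(0.534365554048848))
(array([538.1,  50.2]), 481, np.float64(0.19)) (array([531. ,  -9.4]), 269, np.float64(0.19)) (array([ 512.7, -106.2]), 595, np.float64(0.25)) (array([ 655.1, -175.1]), 522, np.float64(0.36))
t 21.9 pos [ 615.4 -104.   182.4] w 87.5 F [ 0.3 -2.3  0.5] 
 d [-2.139  1.688 -0.017] [-0.019  0.019 -0.03 ]
```

View pics/wrist6.png

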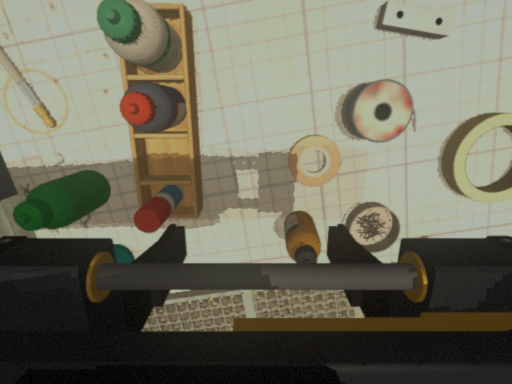

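The large bottle stands in its cell (138,32), at (538.1, 50.2). The small bottle is at (655, -175). Moving over it.

Call:
arm_command --deltas '[-0.3,0.25,0,0,0,0,-1,-0.7,0.6,0,0,0,0,-0.6,-1.2,0.95,0,0,0,0,-0.6,-1.6,1.25,0,0,0,-0.02,-0.6,-1.9,1.5,0,0,0,-0.03,-0.6,-2.08,1.65,0,0,0,-0.03,-0.6,-2.13,1.69,0,0,0,-0.03,-0.6,-2.13,1.69,0,0,0,-0.03,-0.6,-2.13,1.69,0,0,0,-0.03,-0.6,-2.13,1.69,0,0,0,-0.03,-0.6]'

```text
time_s: 23.15
eef_pos: [655.0, -174.9, 182.6]
tool_rot: [[0.158, 0.987, -0.004], [0.987, -0.158, -0.002], [-0.003, -0.003, -1.0]]
wrist_force: [0.2, 0.3, 0.4]
width: 69.3
```

```bash
python3 - <<'E'
from fit import *
s=snap('wrist','wrist7');P,c=pts('wrist7');
print(circ(P,(655,-176),19,10,57))
k=(P[:,0]>690)&(P[:,0]<800)&(P[:,1]>-240)&(P[:,1]<-130)&(P[:,2]>8)&(P[:,2]<60);print(P[k].min(0).round(),P[k].max(0).round(),k.sum())
E
python3 mv.py 655 -175.3 42
```

```text
(array([ 655.2, -175. ]), 296, np.float64(0.37))
[ 715. -219.    8.] [ 775. -159.   24.] 865
t 23.2 pos [ 655.  -175.   182.6] w 69.7 F [-0.  -0.4 -0.5] 
 d [3.000e-03 1.600e-02 4.688e+00] [-0.018  0.018  0.003]
```

View pics/wrist7.png

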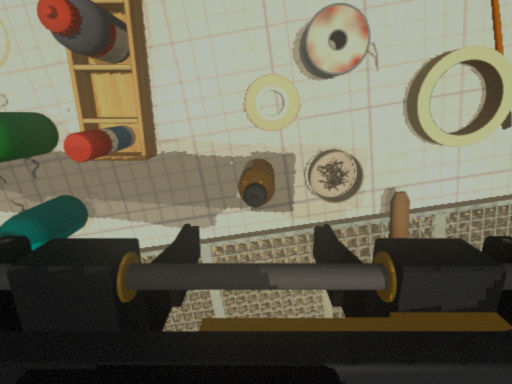

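Call:
arm_command --deltas '[0,0.01,0.4,-0.02,0.02,0,-0.6,0,0.01,1.0,-0.02,0.02,0,-0.6,0,0.01,1.6,-0.02,0.02,0,-0.6,0,0.01,2.2,-0.02,0.02,0,-0.6,0,0.01,2.8,-0.02,0.02,0,-0.6,0,0.01,3.4,-0.02,0.02,0,-0.6,0,0.01,4.0,-0.02,0.02,0,-0.6,0,0.01,4.4,-0.02,0.02,0,-0.6,0,0.01,4.65,-0.02,0.02,0,-0.6,0,0.01,4.72,-0.02,0.02,0,-0.6]'

```text
time_s: 24.45
eef_pos: [654.8, -175.3, 40.7]
tool_rot: [[0.158, 0.987, 0.0], [0.987, -0.158, 0.0], [0.0, 0.0, -1.0]]
wrist_force: [-0.3, -0.6, -0.1]
width: 69.0
```

Call:
arm_command --deltas '[0,0,0,0,0,0,-0.4,0,0,0,0,0,0,-0.3,0,0,0,0,0,0,-0.1,0,0,0,0,0,0,0,0,0,0,0,0,0,0.1,0,0,0,0,0,0,0.2,0,0,0,0,0,0,0.5,0,0,0,0,0,0,1,0,0,0,0,0,0,1,0,0,0,0,0,0,1]' --squeeze 18

```text
time_s: 25.7
eef_pos: [654.8, -175.3, 40.7]
tool_rot: [[0.158, 0.987, 0.0], [0.987, -0.158, 0.0], [0.0, 0.0, -1.0]]
wrist_force: [1.2, -0.7, -0.2]
width: 36.3
```

Call:
arm_command --deltas '[0,0,-0.3,0,0,0,1,0,0,-0.8,0,0,0,1,0,0,-1.4,0,0,0,1,0,0,-2.0,0,0,0,1,0,0,-2.6,0,0,0,1,0,0,-3.2,0,0,0,1,0,0,-3.7,0,0,0,1,0,0,-4.0,0,0,0,1,0,0,-4.1,0,0,0,1,0,0,-4.1,0,0,0,1]'

```text
time_s: 26.95
eef_pos: [654.6, -175.3, 163.3]
tool_rot: [[0.158, 0.987, -0.0], [0.987, -0.158, 0.001], [0.0, -0.0, -1.0]]
wrist_force: [0.7, 0.8, -1.3]
width: 36.5
```

```bash
python3 - <<'E'
from fit import *
s=snap('wrist','wrist8');P,c=pts('wrist8');x,y,z=s['obs']['eef_pos'];b=z-41
print(x,y,z,circ(P,(x,y),19,b+2,b+20),circ(P,(x,y),19,b+20,b+38))
E
python3 mv.py 520 -61.9 164
python3 mv.py 585 -110 164
```

```text
654.5837270336147 -175.33633191023353 163.34120685369396 (array([ 656. , -174.6]), 330, np.float64(0.18)) (array([ 655.3, -174.8]), 501, np.float64(0.18))
t 27.0 pos [ 654.4 -175.3  163. ] w 36.4 F [ 0.6 -0.7 -1.1] 
 d [ 3.026 -5.021 -0.026] [-0.006 -0.003  0.003]
t 27.0 pos [ 654.4 -175.3  163. ] w 36.4 F [ 0.6 -0.7 -1.1] 
 d [ 1.784 -2.628 -0.029] [-0.006 -0.003  0.003]
```

View pics/wrist8.png

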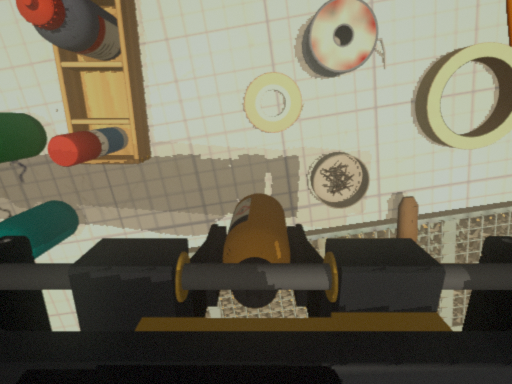

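Call:
arm_command --deltas '[0.2,-0.3,0,0,0,0,1,0.5,-0.8,0,0,0,0,1,0.9,-1.5,0,0,0,0,1,1.35,-2.25,0,0,0,0,1,1.8,-3.0,0,0,0,0,1,2.25,-3.75,0,0,0,0,1,2.65,-4.4,0,0,0,0,1,2.9,-4.85,0,0,0,0,1,3.01,-5.04,0,0,0,0,1,3.01,-5.05,0,0,0,0,1]'

```text
time_s: 28.25
eef_pos: [519.1, -62.3, 163.3]
tool_rot: [[0.158, 0.987, -0.0], [0.987, -0.158, 0.0], [0.0, -0.001, -1.0]]
wrist_force: [0.6, 0.4, -1.4]
width: 36.6
```

```bash
python3 - <<'E'
from fit import *
s=snap('wrist','wrist9');P,c=pts('wrist9');x,y,z=s['obs']['eef_pos'];b=z-41
print(x,y,z,circ(P,(x,y),19,b+2,b+20),circ(P,(x,y),19,b+20,b+38),caddyfit(P))
s=snap('side','side9');P,c=pts('side9');print(circ(P,(x,y),19,b+2,b+20),circ(P,(x,y),19,b+20,b+38))
E
python3 mv.py 519 -62.2 49.8
python3 -c "
import cv2;a=cv2.imread('pics/side9.png')[100:300,150:400];cv2.imwrite('pics/s9c.png',cv2.resize(a,(750,600),interpolation=2))"
```

```text
519.0975045189407 -62.26687271434081 163.27514982037994 (array([520.5, -61.5]), 321, np.float64(0.18)) (array([519.9, -61.8]), 520, np.float64(0.2)) (array([ 5.26210429e+02, -2.28629964e+01, -1.59311032e-01]), np.int64(2803), np.float64(0.15094040784438995))
(array([522.4, -63.3]), 75, np.float64(0.86)) (array([521.4, -63.6]), 87, np.float64(0.7))
t 28.35 pos [519.5 -62.8 163.3] w 36.6 F [ 0.2  0.1 -0.4] 
 d [ 0.017 -0.017  3.782] [-0.003 -0.002 -0.001]
```

View pics/s9c.png

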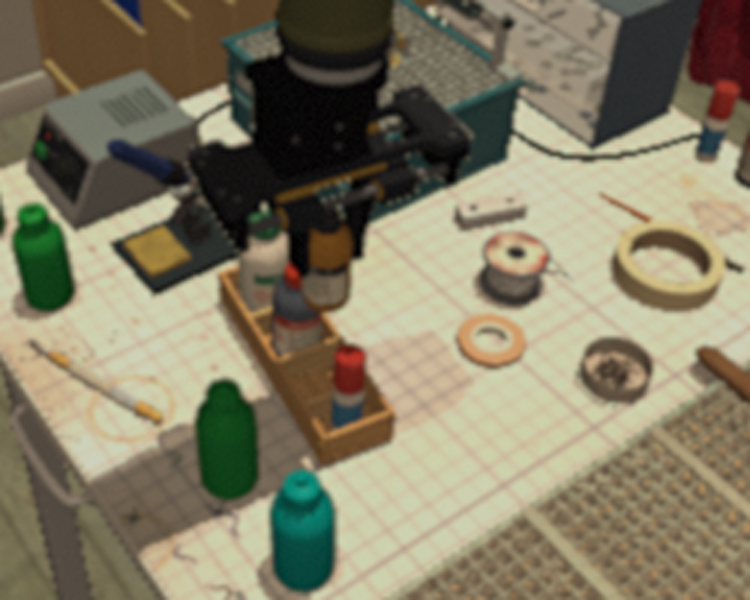

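The bottle leans about 2° in the grip (its base is toward +x), so I tilt the tool 2° about its x while lowering.

Call:
arm_command --deltas '[0,0,0.3,0.1,0,0,1,0,0,0.8,0.2,0,0,1,0,0,1.3,0.2,0,0,1,0,0,1.8,0.2,0,0,1,0,0,2.2,0.2,0,0,1,0,0,2.3,0.2,0,0,1,0,0,2.3,0.2,0,0,1,0,0,2.3,0.2,0,0,1,0,0,2.3,0.2,0,0,1,0,0,2.3,0.2,0,0,1]'

```text
time_s: 29.6
eef_pos: [519.7, -62.8, 94.6]
tool_rot: [[0.159, 0.987, -0.034], [0.987, -0.158, 0.006], [0.0, -0.035, -0.999]]
wrist_force: [-0.7, 0.3, -1.1]
width: 36.9
```

```bash
python3 - <<'E'
from fit import *
s=snap('wrist','wrist10');P,c=pts('wrist10');x,y,z=s['obs']['eef_pos'];b=z-41
print(x,y,z,circ(P,(x,y),19,b+2,b+20),circ(P,(x,y),19,b+20,b+38))
s=snap('side','side10');P,c=pts('side10');print(circ(P,(x,y),19,b+2,b+20),circ(P,(x,y),19,b+20,b+38))
o=env.get_obs();print(o['eef_pos'],o['tool_rot'].round(3))
E
```

```text
519.6517967428181 -62.81420106159875 94.58768581374925 (array([520.1, -61.9]), 325, np.float64(0.14)) (array([520. , -62.3]), 509, np.float64(0.17))
(array([521.5, -63.1]), 49, np.float64(0.7)) (array([521.3, -63.7]), 66, np.float64(0.51))
[519.52498415 -62.8183474   94.41462089] [[ 0.159  0.987 -0.035]
 [ 0.987 -0.158  0.006]
 [ 0.    -0.035 -0.999]]
```

Call:
arm_command --deltas '[0,0.01,0.3,0,0,0,1,0,0.02,0.6,0,0,0,1,0,0.03,0.85,0,0,0,1,0,0.04,1.05,0,0,0,1,0,0.04,1.2,0,0,0,1,0,0.05,1.3,0,0,0,1,0,0.05,1.35,0,0,0,1,0,0.05,1.4,0,0,0,1,0,0.05,1.43,0,0,0,1,0,0.05,1.45,0,0,0,1]'

```text
time_s: 30.95
eef_pos: [519.6, -62.8, 50.9]
tool_rot: [[0.158, 0.987, -0.034], [0.987, -0.158, 0.006], [0.0, -0.035, -0.999]]
wrist_force: [0.4, 0.3, -0.7]
width: 36.2
```

```bash
python3 mv.py 520 -62.8 49.8
```

```text
t 30.95 pos [519.6 -62.8  50.9] w 36.2 F [ 0.4  0.3 -0.7] 
 d [0.002 0.016 0.037] [-0.2   -0.002 -0.001]
```

Call:
arm_command --deltas '[0,0,0.02,0,0,0,1,0,0,0.03,0,0,0,1,0,0,0.04,0,0,0,1,0,0,0.05,0,0,0,1,0,0,0.05,0,0,0,1,0,0,0.05,0,0,0,1,0,0,0.05,0,0,0,1,0,0,0.05,0,0,0,1,0,0,0.05,0,0,0,1,0,0,0.05,0,0,0,1]'

```text
time_s: 32.2
eef_pos: [519.6, -62.6, 49.8]
tool_rot: [[0.158, 0.987, -0.034], [0.987, -0.158, 0.006], [0.001, -0.035, -0.999]]
wrist_force: [-1.1, 0.7, 6.3]
width: 36.6
```

Call:
arm_command --deltas '[0,0,0,0,0,0,0.2,0,0,0,0,0,0,0.1,0,0,0,0,0,0,0,0,0,0,0,0,0,-0.2,0,0,0,0,0,0,-0.5,0,0,0,0,0,0,-0.8,0,0,0,0,0,0,-0.8,0,-0.02,-0.3,0,0,0,-0.8,0,-0.04,-0.8,0,0,0,-0.8,0,-0.05,-1.4,0,0,0,-0.8]'

```text
time_s: 33.45
eef_pos: [519.8, -62.6, 93.3]
tool_rot: [[0.158, 0.987, -0.034], [0.987, -0.158, 0.006], [0.001, -0.034, -0.999]]
wrist_force: [1.6, 0.0, -0.8]
width: 77.9
```

Call:
arm_command --deltas '[0,0,-0.4,0,0,0,-0.8,0,0,-1.0,0,0,0,-0.8,0,0,-1.6,-0.1,0,0,-0.8,0,0,-2.2,-0.2,0,0,-0.8,0,0,-2.8,-0.2,0,0,-1,0,0.5,-3.2,-0.2,0,0,-1,0,1.2,-3.5,-0.2,0,0,-1,0,2.0,-3.6,-0.2,0,0,-1,0,2.5,-3.6,-0.2,0,0,-1,0,2.5,-3.6,-0.2,0,0,-1]'

```text
time_s: 34.7
eef_pos: [597.6, -75.2, 198.2]
tool_rot: [[0.159, 0.987, -0.0], [0.987, -0.159, 0.001], [0.0, -0.0, -1.0]]
wrist_force: [0.0, -0.2, -0.3]
width: 86.9
```

```bash
python3 mv.py 520 -62.8 180;python3 - <<'E'
from fit import *
for n in ('side','wrist'):
  snap(n,n+'11');P,c=pts(n+'11');print(n,caddyfit(P))
  for nm,c0,R,za,zb,zc,zd in [('L',(538,50),24,42,55,57,71),('M',(531,-9),22,42,55,57,68),('S',(520,-62),19,42,54,55,66),('G',(513,-106),13,42,65,72,99)]:
    for a,b in((za,zb),(zc,zd)):
      try: print(nm,circ(P,c0,R,a,b))
      except Exception as e: print(nm,e)
a=cv2.imread('pics/side11.png')[120:280,150:350];cv2.imwrite('pics/s11c.png',cv2.resize(a,(750,600),interpolation=2))
E
```

```text
t 34.7 pos [597.6 -75.2 198.2] w 86.9 F [ 0.  -0.2 -0.3] 
 d [-1.000e-03 -2.619e+00  6.090e-01] [-0.002 -0.003 -0.001]
side (array([ 5.27614209e+02, -2.30956703e+01, -1.55573874e-01]), np.int64(391), np.float64(1.5458750168370665))
L (array([538.9,  49. ]), 44, np.float64(1.47))
L (array([539.8,  49.1]), 55, np.float64(0.96))
M (array([532.4, -10.4]), 39, np.float64(0.99))
M (array([532.4, -10.4]), 37, np.float64(0.71))
S (array([519.7, -63.7]), 31, np.float64(1.0))
S (array([519., -64.]), 37, np.float64(0.81))
G (array([ 514.8, -106.9]), 76, np.float64(1.07))
G (array([ 514.6, -107. ]), 80, np.float64(0.7))
wrist (array([ 5.26009172e+02, -2.34832779e+01, -1.58049860e-01]), np.int64(2493), np.float64(0.7299831802050657))
L (array([538.1,  50. ]), 110, np.float64(0.24))
L (array([538.3,  50.4]), 150, np.float64(0.13))
M (array([530.9,  -9.4]), 66, np.float64(0.12))
M (array([531.3,  -9.4]), 65, np.float64(0.09))
S (array([518.2, -62.6]), 120, np.float64(0.19))
S (array([517.6, -62.8]), 121, np.float64(0.21))
G (array([ 512.8, -106.4]), 184, np.float64(0.24))
G (array([ 512.9, -106.1]), 279, np.float64(0.24))
```

View pics/s11c.png

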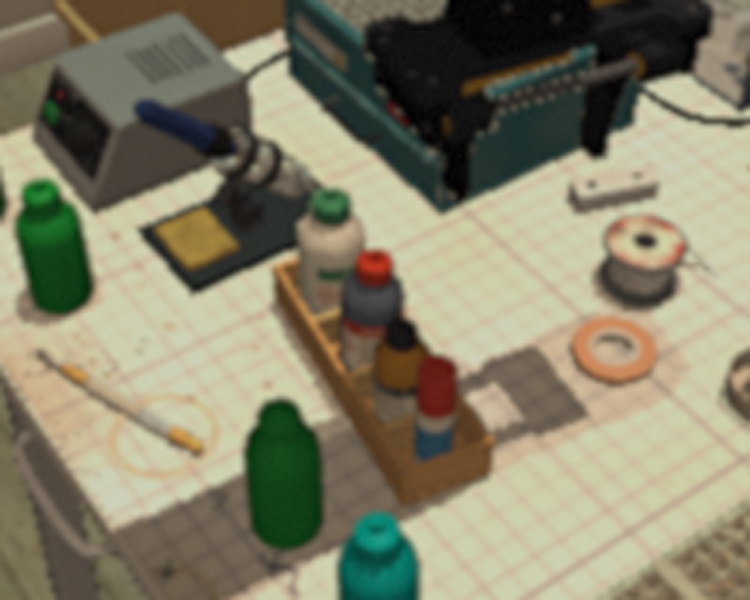

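View pics/wrist11.png

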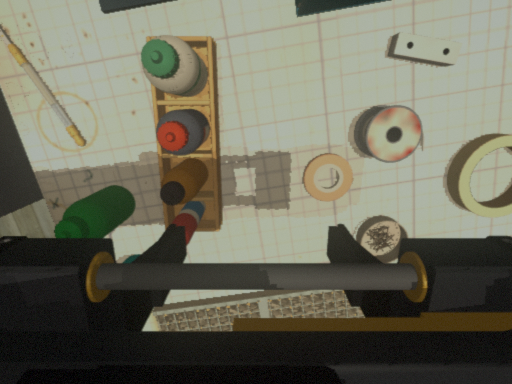

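The large, medium and small bottles and the glue stick are in their cells. The small one may be leaning slightly, so I'll check that again from above.

Call:
arm_command --deltas '[-0.2,-0.2,0,0,0,0,-1,-0.6,-0.6,-0.3,0,0,0,-1,-1.0,-1.1,-0.5,0,0,0,-1,-1.5,-1.6,-0.5,0,0,0,-1,-2.0,-2.1,-0.5,0,0,0,-1,-2.4,-2.4,-0.5,0,0,0,-1,-2.6,-2.6,-0.5,0,0,0,-1,-2.7,-2.6,-0.5,0,0,0,-1,-2.7,-2.6,-0.5,0,0,0,-1,-2.7,-2.6,-0.5,0,0,0,-1]'

```text
time_s: 36.05
eef_pos: [507.2, -142.1, 213.2]
tool_rot: [[0.157, 0.988, -0.001], [0.988, -0.157, 0.001], [0.001, -0.001, -1.0]]
wrist_force: [0.0, 0.2, 0.5]
width: 87.5
```

```bash
python3 - <<'E'
from fit import *
for n in ('scene','side','wrist'):
  snap(n,n+'12');P,c=pts(n+'12');print(n,caddyfit(P)[0])
  for nm,c0,R,top,h in [('L',(538,50),24,121,74),('M',(531,-9),22,114,71),('S',(519,-62.5),19,104,69),('G',(513,-106),13,101,100)]:
    out=[]
    for a,b in((12,40),(41,55),(55,h)):
      try: out.append(circ(P,c0,R-(0),a,b))
      except Exception as e: out.append('-')
    k=(np.hypot(*(P[:,:2]-c0).T)<R)&(P[:,2]>top-3)&(P[:,2]<top+4); q=P[k]
    print(nm,out,'cap',q.mean(0).round(1) if len(q) else '', ((q.min(0)+q.max(0))/2).round(1) if len(q) else '',len(q))
E
```

```text
scene [ 5.26306080e+02 -2.48648639e+01 -1.51239440e-01]
L [(array([537.1,  56. ]), 163, np.float64(5.53)), (array([538.3,  49.5]), 72, np.float64(1.12)), (array([538.2,  49.2]), 87, np.float64(1.08))] cap [539.2  51.2 119.2] [539.1  51.8 119.2] 5
M [(array([529.3, -10.9]), 70, np.float64(3.47)), (array([531.1, -10. ]), 57, np.float64(1.01)), (array([531.4, -10.3]), 74, np.float64(1.17))] cap [531.3  -8.3 112.7] [531.6  -7.8 112.7] 4
S [(array([516.5, -65. ]), 58, np.float64(3.97)), (array([518.6, -63.4]), 54, np.float64(1.22)), (array([517.9, -64.2]), 60, np.float64(1.0))] cap [516.3 -64.9 102.6] [516.4 -64.7 102.6] 4
G [(array([ 510.1, -110.6]), 42, np.float64(3.55)), (array([ 513.8, -106.5]), 28, np.float64(1.3)), (array([ 513.6, -107.3]), 120, np.float64(1.19))] cap [ 511.6 -103.8  100.5] [ 512.7 -104.5  100.1] 28
side [ 5.27415104e+02 -2.27503612e+01 -1.54652072e-01]
L [(array([531.5,  55.3]), 78, np.float64(2.38)), (array([539.2,  48.6]), 47, np.float64(1.66)), (array([539.7,  49.1]), 72, np.float64(0.98))] cap [527.5  46.  118.5] [527.5  46.  118.5] 1
M [(array([528.4,  -3.4]),
[... 651 characters left out ...]
oat64(2.58)), (array([537.9,  49.9]), 177, np.float64(0.17)), (array([538.1,  50.3]), 187, np.float64(0.21))] cap   0
M [(array([534.4, -14.1]), 456, np.float64(5.94)), (array([531.3,  -9.6]), 54, np.float64(1.37)), (array([531.2,  -9.4]), 75, np.float64(0.12))] cap [532.5 -10.3 113.4] [530.9 -10.2 113.5] 72
S [(array([514., -63.]), 350, np.float64(7.09)), (array([531.5, -22.8]), 2, np.float64(0.0)), (array([517.3, -62.9]), 11, np.float64(0.1))] cap [516.1 -63.4 103.2] [517.4 -63.5 103.2] 47
G [(array([514.2, -98.7]), 140, np.float64(3.46)), (array([ 513.1, -106.4]), 29, np.float64(0.09)), (array([ 512.9, -106.3]), 136, np.float64(0.45))] cap [ 513.  -105.5  101.2] [ 513.  -106.   101.1] 542
```

View pics/wrist12.png

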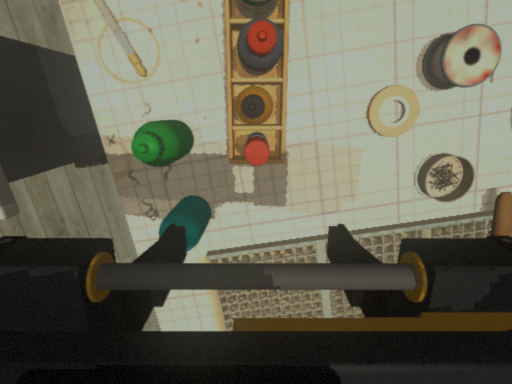

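```bash
python3 - <<'E'
from fit import *
for n in ('scene0','side0','side3','wrist6','wrist7','wrist8'):
  P,c=pts(n); dz=0
  if n=='wrist8': dz=122.5
  print(n,[circ(P,(655,-175.5),19,a+dz,b+dz) for a,b in((5,20),(20,38),(38,58))])
  k=(np.hypot(*(P[:,:2]-(655,-175.5)).T)<19)&(P[:,2]>92)&(P[:,2]<99);q=P[k]
  if len(q) and dz==0:print('cap',((q.min(0)+q.max(0))/2).round(1),q.mean(0).round(1),len(q))
E
python3 -c "
import cv2
a=cv2.imread('pics/side12.png')[180:270,210:310];b=cv2.imread('pics/scene12.png')[155:235,240:350]
import numpy as np
cv2.imwrite('pics/c12.png',np.hstack([cv2.resize(a,(400,400),interpolation=2),cv2.resize(b,(400,400),interpolation=2)]))"
```

```text
scene0 [(array([ 656.2, -176. ]), 25, np.float64(1.13)), (array([ 655.9, -176.1]), 54, np.float64(1.24)), (array([ 654.7, -176.6]), 67, np.float64(1.3))]
cap [ 649.7 -172.5   93.9] [ 650.1 -172.4   93.7] 3
side0 [(array([ 657.7, -175.6]), 60, np.float64(0.87)), (array([ 657.1, -176. ]), 69, np.float64(0.61)), (array([ 656. , -176.7]), 82, np.float64(0.76))]
cap [ 654.8 -176.9   94.6] [ 653.4 -177.9   94.4] 11
side3 [(array([ 657.8, -175.9]), 53, np.float64(0.66)), (array([ 657. , -176.1]), 66, np.float64(0.73)), (array([ 656. , -176.8]), 87, np.float64(0.8))]
cap [ 652.  -176.8   94.1] [ 652.  -177.    93.5] 13
wrist6 [(array([ 656.2, -174.7]), 137, np.float64(0.21)), (array([ 655.4, -175. ]), 187, np.float64(0.24)), (array([ 654.6, -175.3]), 260, np.float64(0.25))]
cap [ 652.8 -172.8   93.7] [ 652.6 -173.9   93.5] 24
wrist7 [(array([ 656.3, -174.7]), 73, np.float64(0.19)), (array([ 655.5, -174.9]), 107, np.float64(0.19)), (array([ 654.6, -175.3]), 149, np.float64(0.19))]
cap [ 653.6 -175.3   94.6] [ 652.8 -175.3   94.4] 40
wrist8 [(array([ 656. , -174.6]), 322, np.float64(0.18)), (array([ 655.3, -174.8]), 505, np.float64(0.19)), (array([ 654.8, -174.9]), 1198, np.float64(1.97))]
```

View pics/c12.png

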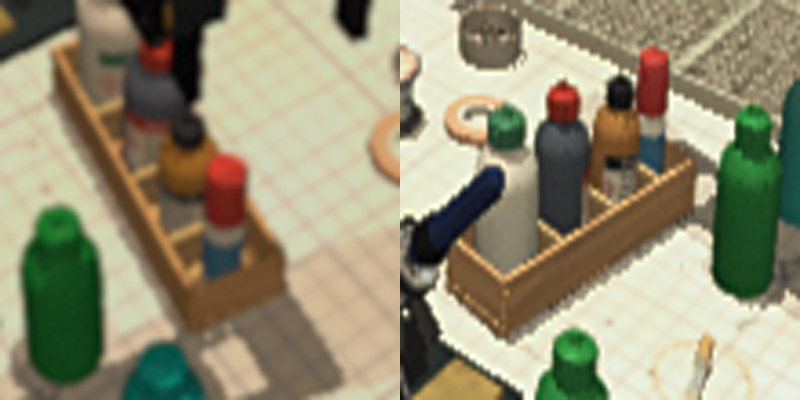

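The small bottle showed the same 2–3° apparent lean when it stood free on the table, so it comes from its shape or the depth fit. Its cap top at z≈103 mm (expected 104) fits it standing on the cell floor. Handing in.

```bash
python3 - <<'E'
from h import *
a,b=[pickle.load(open(f'{n}.pkl','rb')) for n in('side3','side12')]
s=pickle.load(open('wrist6.pkl','rb'));W=cloud(s).reshape(-1,3);k=np.hypot(W[:,0]-538,W[:,1]-50)<20;print('L top',np.nanpercentile(W[k,2],99))
print(env.get_obs()['time_s'],env.close_job())
E
```

```text
L top 121.34378604652213
the job is handed in; nothing more can be done
36.2 None
```

The glue stick is now in the narrow cell, and the large and then the small bottle are in their own cells. The medium bottle was not touched. I handed the job in at 36.2 s, with the gripper open and clear of everything.

- **Position:** in the last wrist and side views, each of the four items is in its own cell, within about 3 mm of the cell centre. The cap tops I could measure match each item standing on its cell floor: large 121 mm, medium 113 mm, small 103 mm, glue stick 101 mm above the table.
- **Forces:** the highest reading after a move was 6.3 N, when I set down the small bottle.
- **Other things on the table:** the look-alike bottles, spool, foil roll and glass cutter show no visible movement in the pictures. I did not measure their positions again.
- **Check that disagreed:** the small bottle's fitted axis leans 2–3°. It showed about the same lean while standing free on the table before I touched it, so I think this comes from the bottle's shape or the depth fit. While lowering it I tilted the tool 2° to correct for that. After release it showed the same lean as on the table, so it appears to stand flat.
- **Camera disagreement:** the side and scene cameras were 1–2 mm off the wrist camera, so I went by the wrist camera.

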